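Return the reagent bottles to their colour-matched spill saucers

ROBOT

A 6-joint arm with a two-finger parallel gripper is mounted at the origin on a cart in front of the work surface, level with it; the furniture and walls round the work are solid. World frame = base frame: x ahead of the robot, y to its left, z up, the work surface at z = 0. Lengths are in m, angles in rad, forces in N, time in s.
With the tool pointing down it reaches from about 0.25 to 0.85 m from the base axis. Payload 12.5 kg.
Tool frame: the origin (TCP) lies midway between the tips of the shut fingers; the grasp point (between the pads) lies 19 mm behind it; z points along the fingers, y is the line along which they close (so a half turn about z gives the same grasp; the last joint's range is limited). The gripper opens to 93 mm and grips with 3 to 60 N. Pads are 15 mm wide; open, the fingers measure 128 mm over their backs; the gripper's body (75 mm by 188 mm) begins 65 mm behind the grasp point.
Start: joints at [-1.433, 0.351, 1.652, -0, 1.139, -0.085], TCP at [0.122, -0.536, 0.219] pointing down, gripper open.
Joint ranges: [-2.75, 2.75], [-0.79, 2.1], [0.01, 2.65], [-1.57, 4.71], [0.07, 3.14], [-2.87, 2.87]. Speed limits (rad/s): [2.22, 2.22, 2.79, 3.14, 3.14, 3.14].

INTERFACE

Orientations are given as a unit quaternion [w, x, y, z].
In Python, from station import ctrl gives the robot as it stands. The module is installed in compiled form; this text tells all that it offers.
- The arm moves only by the shell command python3 -m creep 'ROWS' [FORCE]. ROWS is JSON, a list of rows, each a list of 7 numbers: the opening, from -1 (shut) to 1 (fully open), then the shift along the tool's x, y, z as a fraction of full scale, then the turn, a rotation vector about the tool's x, y, z as a fraction of full scale. In form: [[grip, tx, ty, tz, ax, ay, az], ...]. A call has 1 to 20 rows; each row is the pose to reach, as a shift and turn from the pose commanded when the call began, along the tool's axes at that moment, turning the shorter way round; what a row does not reach only later rows make up. Full scale, the value 1, is 0.15 m for a shift and 180 degrees for a turn. A row lasts 1/12 s, in which the tool goes at most 41.7 mm and 7.16 degrees, less where a joint would pass 70% of its speed; a pose out of reach is approached as far as the arm can. A call with a number of a shift or a turn outside -1 to 1 is refused whole. A call with a gripper value outside its range is refused whole. The fingers move at their own pace and stop on an object; FORCE is the grip in N (left out, the last holds). Time passes only in rows, so rows that repeat a pose let the fingers close. It gives the time, the measured TCP pose, the force, the opening and the grip force at its end, in the units of the state.
- ctrl.read_state(): the state, without advancing time (a new reading comes with each control period).
- ctrl.snapshot(name): name is "side" or "top" or "wrist"; returns the picture (480x640x3 uint8, red, green, blue); there is no depth.
- ctrl.camera_params(name): a dict with "mtx" (3x3 intrinsics, pixels), "position" and "attitude" of the camera in the world; the wrist camera has in their place "tool_from_camera" (4x4, takes a point from camera to tool coordinates, whose origin is the TCP and whose axes are the flange's). Camera axes: x right, y up, looking along -z (the intrinsics and any distortion apply to the point x, -y, -z); pixel columns grow to the right and rows downward; lengths in m; the calibration is good to about 2 mm. A picture is of the moment at which its call begins: read the wrist's pose just before it. camera_params takes no time and is no camera call.
- ctrl.close_job(): hands the job in; it is judged then, once.
The state is a dict: "time": time; "joint_positions": joint angles; "joint_vel": joint speeds; "tau": joint torques, N m; "ee_pos": TCP position; "eef_rot": TCP orientation; "wrist_force": force on the tool from outside, world axes, zero at the start; "moment": the same for the moment, N m; "gripper_width": finger opening in m; "grasp_force": force on a finger pad.
Only numpy, scipy, OpenCV 4.12 (cv2) and the standard library are available. Lean on these libraries where they do the work, as an engineer would, in place of code of your own. Each camera call takes 0.05 s, during which the arm holds its last target. There are 200 camera calls.

TASK

Stand each of the four reagent bottles that are out on the open bench upright on the floor of its own spill saucer: the red-capped bottle in the red saucer, the blue-capped one in the blue, the orange-capped one in the orange and the amber glass bottle in the brown. Two of them were put back wrongly: the orange-capped bottle is in the brown saucer and the amber one in the red saucer, so those saucers have to be cleared before their own bottles can go in. Do not tip a bottle over, and leave the beaker and the petri dish where they stand; the stock bottles along the back wall are not part of the job.

Things in the scene. Friction and masses are not known exactly. Their poses are not given: they have to be found in the camera images.
- red_bottle: reagent bottle, white plastic, square, with a red cap; body 66 x 66 mm with rounded corners (84 mm across the corners), 0.3 kg, 150 mm tall over the screw cap. The cap is fixed tight, 38 mm in diameter, from 129 to 150 mm height, and is the natural place to grip from above. Origin: centre of the underside, z up along the bottle. Starts out on the bench in the near row.
- blue_bottle: reagent bottle, white plastic, round, with a blue cap; body 64 mm in diameter, 0.24 kg, 125 mm tall over the screw cap. The cap is fixed tight, 38 mm in diameter, from 107 to 125 mm height, and is the natural place to grip from above. Origin: centre of the underside, z up along the bottle. Starts out on the bench in the near row.
- orange_bottle: reagent bottle, small, white plastic, with an orange cap; body square, 46 x 46 mm (59 mm across the rounded corners), 0.09 kg, 92 mm tall over the screw cap. The cap is fixed tight, 32 mm in diameter, from 79 to 92 mm height, and is the natural place to grip from above. Origin: centre of the underside, z up along the bottle. Starts standing in the brown saucer.
- amber_bottle: reagent bottle, dark amber-brown glass with a black cap and a red and white label; body 60 mm in diameter, 0.2 kg, 118 mm tall over the screw cap. The cap is fixed tight, 38 mm in diameter, from 101 to 118 mm height, and is the natural place to grip from above. Origin: centre of the underside, z up along the bottle. Starts standing in the red saucer.
- saucer_red: fixed round spill saucer, red, the largest; inner diameter 106 mm, outer 114 mm, rim 10 mm high, flat floor 4 mm above the bench. Origin: centre of its underside on the bench, z up. For the red-capped bottle; the amber bottle stands in it at the start.
- saucer_blue: fixed round spill saucer, blue; inner diameter 88 mm, outer 96 mm, rim 10 mm high, flat floor 4 mm above the bench. Origin: centre of its underside on the bench, z up. For the blue-capped bottle; empty at the start.
- saucer_orange: fixed round spill saucer, bright orange, the smallest; inner diameter 78 mm, outer 86 mm, rim 10 mm high, flat floor 4 mm above the bench. Origin: centre of its underside on the bench, z up. For the orange-capped bottle; empty at the start.
- saucer_brown: fixed round spill saucer, dark brown; inner diameter 84 mm, outer 92 mm, rim 10 mm high, flat floor 4 mm above the bench. Origin: centre of its underside on the bench, z up. For the amber glass bottle; the orange-capped bottle stands in it at the start.
- the_beaker: empty clear glass beaker, 65 mm in diameter, 85 mm tall, loose, standing in the near row; not to be moved. Origin: centre of the underside.
- petri_dish: closed petri dish, 62 mm in diameter, 15 mm high, pale beige, loose, lying in the near row; not to be moved. (A second dish farther back is fixed.) Origin: centre of the underside.
Not all that is in view belongs to the job. Leave any pink or purple look-alike of the red_bottle alone. Several things look just like the saucer_blue: the one meant starts farthest to the robot's right.

How it is judged:
At the end, for the whole second after the job is handed in: Each bottle stands upright (within 0.1 rad) and still on the floor of its own saucer, within 15 mm of its centre (red cap in red, blue in blue, orange in orange, amber glass in brown), nothing held; the beaker and petri dish are within 20 mm of where they started (horizontal distance between red_bottle and saucer_red below 0.015 m and z of red_bottle in the frame of saucer_red between 0.001 and 0.007 m and angle between each of red_bottle, blue_bottle, orange_bottle, amber_bottle's own z axis and vertical below 0.1 rad and linear speed of each of red_bottle, blue_bottle, orange_bottle, amber_bottle below 0.02 m/s and horizontal distance between blue_bottle and saucer_blue below 0.015 m and z of blue_bottle in the frame of saucer_blue between 0.001 and 0.007 m and horizontal distance between orange_bottle and saucer_orange below 0.015 m and z of orange_bottle in the frame of saucer_orange between 0.001 and 0.007 m and horizontal distance between amber_bottle and saucer_brown below 0.015 m and z of amber_bottle in the frame of saucer_brown between 0.001 and 0.007 m and distance of each of the_beaker, petri_dish from where it was at the start of the episode below 0.02 m); the robot touches nothing.
It fails at once if a bottle is tipped over (angle between any of red_bottle, blue_bottle, orange_bottle, amber_bottle's own z axis and vertical above 0.6 rad).
It fails at once if the beaker or the petri dish is pushed, tipped or carried away (angle between the_beaker's own z axis and vertical above 0.6 rad or distance of any of the_beaker, petri_dish from where it was at the start of the episode above 0.03 m).
It also fails if it takes over 109 s, if anything falls off the work surface, if the arm or the gripper's body presses on something with over 40 N, if the wrist force passes 120 N, or if a joint passes its speed limit or range.

## Working session

There is one attempt and no reset: what is moved stays moved. The work goes in short steps, Python scripts to look and compute and a shell command to move; the robot and the scene stay as the last step left them, time stands still between calls to the robot, and variables do not carry over. Pictures are saved under pics/ and viewed, at most 17 in all, crops included, and the job is handed in when it is done.

```bash
mkdir -p pics; cat > h.py <<'E'
import numpy as np,cv2,json
from station import ctrl
from scipy.spatial.transform import Rotation as R
def q2m(q): return R.from_quat([q[1],q[2],q[3],q[0]]).as_matrix()
def save(im,n): cv2.imwrite('pics/'+n,cv2.cvtColor(im,cv2.COLOR_RGB2BGR))
E
python3 - <<'E'
from h import *
for n in ('side','top','wrist'):
    p=ctrl.camera_params(n); print(n,p)
s=ctrl.read_state(); print(s)
for n in ('side','top','wrist'): 
    im=ctrl.snapshot(n); save(im,n+'0.png'); np.save(n+'0.npy',im)
E
```

```text
side {'mtx': array([[613.47316368,   0.        , 320.85206378],
       [  0.        , 613.47316368, 238.73860667],
       [  0.        ,   0.        ,   1.        ]]), 'position': array([0.59496184, 0.99839337, 0.54393178]), 'attitude': array([0.03098579, 0.00835899, 0.52261207, 0.85196633])}
top {'mtx': array([[444.33386836,   0.        , 314.77479915],
       [  0.        , 444.33386836, 233.68723153],
       [  0.        ,   0.        ,   1.        ]]), 'position': array([0.38364134, 0.00270765, 1.09769285]), 'attitude': array([-0.70466587, -0.05042302,  0.05111485,  0.70589716])}
wrist {'mtx': array([[385.42621119,   0.        , 319.97760478],
       [  0.        , 385.42621119, 238.2531863 ],
       [  0.        ,   0.        ,   1.        ]]), 'tool_from_camera': array([[-1.25050583e-04,  9.58122389e-01,  2.86358992e-01,
         8.06030483e-02],
       [ 9.99998957e-01,  5.31764526e-04, -1.34252828e-03,
        -3.88453330e-04],
       [-1.43858196e-03,  2.86358526e-01, -9.58121456e-01,
        -1.65676799e-01],
       [ 0.00000000e+00,  0.00000000e+00,  0.00000000e+00,
         1.00000000e+00]])}
{'time': 0.0, 'joint_positions': array([-1.43258561e+00,  3.51226121e-01,  1.65241699e+00, -1.76618109e-05,
        1.13911979e+00, -8.46061916e-02]), 'joint_vel': array([-0.00232742,  0.00051825, -0.00068744,  0.00173248,  0.0009996 ,
       -0.00044188]), 'tau': array([-9.74901559e-04, -4.97319603e+01, -2.85253179e+01,  6.98420056e-02,
        2.57013441e-02, -9.34836021e-05]), 'ee_pos': array([ 0.12150701, -0.53605418,  0.21810967]), 'eef_rot': array([-5.84700733e-04,  9.93799913e-01,  1.11181789e-01, -2.36965803e-05]), 'wrist_force': array([ 0.39498195, -0.18304112,  0.94541143]), 'moment': array([0.03675203, 0.02921846, 0.03062799]), 'grasp_force': 0.0, 'gripper_width': 0.09259866784928357}
```

View pics/top0.png

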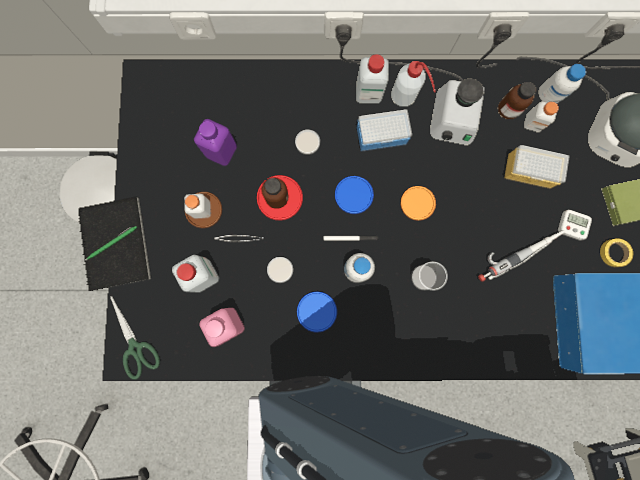

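View pics/side0.png

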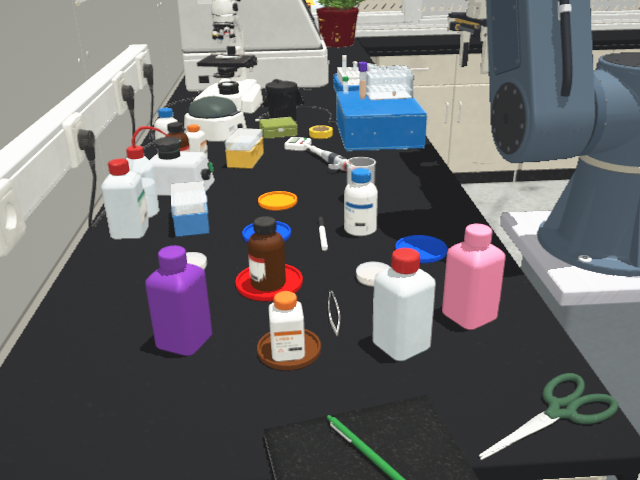

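The robot's right is image-right in the top view. There are two blue discs, at (354,194) and (317,312). The one at (354,194) lies farther right, so it should be the one meant. For the red bottle, the white red-capped one at (186,271) fits. The pink (219,326) and purple (212,128) ones are look-alikes. I'll confirm these in enlarged crops.

```bash
python3 - <<'E'
import cv2
a=cv2.imread('pics/top0.png'); cv2.imwrite('pics/topc.png',cv2.resize(a[150:340,170:450],(784,532),interpolation=cv2.INTER_CUBIC)) # x2.8
b=cv2.imread('pics/side0.png'); cv2.imwrite('pics/sidec.png',cv2.resize(b[150:380,220:480],(676,598),interpolation=cv2.INTER_CUBIC)) # x2.6
E
```

```text
(no output)
```

View pics/topc.png

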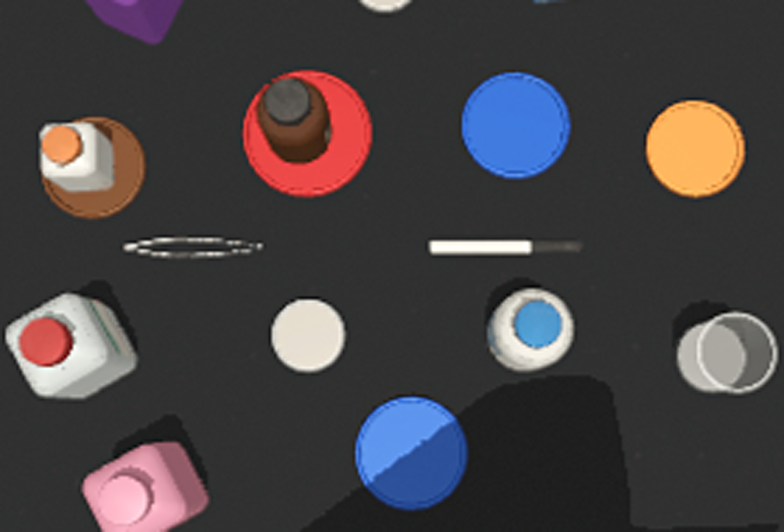

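View pics/sidec.png

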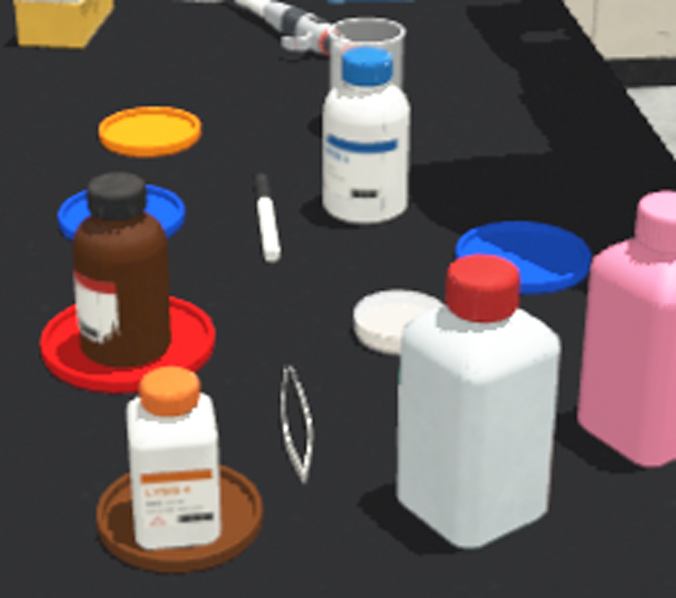

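The top crop confirms the blue saucer at (516,125). The other blue disc, at (411,453), is farther left. The orange bottle stands off-centre in the brown saucer, and the amber bottle stands in the red one. Next I'll triangulate from the two views.

```bash
cat >> h.py <<'E'
def ray(mtx,C,Rm,uv):
    d=Rm@np.array([(uv[0]-mtx[0,2])/mtx[0,0],-(uv[1]-mtx[1,2])/mtx[1,1],-1]); return C,d/np.linalg.norm(d)
def camray(n,uv):
    p=ctrl.camera_params(n); return ray(p['mtx'],p['position'],q2m(p['attitude']),uv)
def tri(r1,r2):
    (c1,d1),(c2,d2)=r1,r2
    t=np.linalg.lstsq(np.c_[d1,-d2],c2-c1,rcond=None)[0]
    a,b=c1+t[0]*d1,c2+t[1]*d2; return (a+b)/2,np.linalg.norm(a-b)
def atz(r,z): return r[0]+r[1]*(z-r[0][2])/r[1][2]
def wristray(s,uv):
    p=ctrl.camera_params('wrist'); T=p['tool_from_camera']; Rt=q2m(s['eef_rot'])
    return ray(p['mtx'],s['ee_pos']+Rt@T[:3,3],Rt@T[:3,:3],uv)
E
python3 - <<'E'
from h import *
P=dict(red=((45,342),(484,270),.15),blue=((538,324),(367,57),.125),orange=((62,145),(170,379),.096),amber=((290,99),(117,183),.122),
sred=((308,133),(128,336),.01),sblue=((516,125),(121,211),.01),sor=((696,148),(150,130),.01),sbr=((93,167),(180,510),.01),fakeblue=((411,453),(524,252),.01),petri=((308,336),(400,315),.015))
for k,(a,b,z) in P.items():
    r1=camray('top',(170+a[0]/2.8,150+a[1]/2.8)); r2=camray('side',(220+b[0]/2.6,150+b[1]/2.6))
    p,e=tri(r1,r2); print(k,p.round(3),'gap',round(e,4),'top@z',atz(r1,z)[:2].round(4),'side@z',atz(r2,z)[:2].round(4))
for n,a,z in (('beaker',(737,352),.085),('beaker base',(713,358),0)): print(n,atz(camray('top',(170+a[0]/2.8,150+a[1]/2.8)),z).round(4))
E
```

```text
red [0.44  0.276 0.147] gap 0.0033 top@z [0.4386 0.2757] side@z [0.4431 0.2813]
blue [ 0.455 -0.103  0.122] gap 0.0037 top@z [ 0.4534 -0.1019] side@z [ 0.458  -0.0966]
orange [0.606 0.284 0.094] gap 0.0041 top@z [0.6033 0.2837] side@z [0.6076 0.286 ]
amber [0.637 0.094 0.121] gap 0.0022 top@z [0.6351 0.0943] side@z [0.6375 0.0965]
sred [0.635 0.089 0.006] gap 0.0037 top@z [0.6327 0.0884] side@z [0.637 0.094]
sblue [ 0.643 -0.098  0.007] gap 0.0046 top@z [ 0.6397 -0.0977] side@z [ 0.6448 -0.0925]
sor [ 0.622 -0.26   0.003] gap 0.0035 top@z [ 0.6185 -0.258 ] side@z [ 0.623  -0.2457]
sbr [0.604 0.28  0.007] gap 0.0033 top@z [0.6021 0.2794] side@z [0.6059 0.2843]
fakeblue [ 0.352 -0.003  0.007] gap 0.0038 top@z [ 0.3507 -0.003 ] side@z [0.3558 0.0025]
petri [0.454 0.086 0.011] gap 0.0052 top@z [0.4512 0.0863] side@z [0.4575 0.0919]
beaker [ 0.4332 -0.2674  0.085 ]
beaker base [ 0.4322 -0.2687  0.    ]
```

Heights agree with the text (caps 147, 122, 94 and 121 mm; rims about 7 mm). First I'll raise the tool, square it to the world axes and move toward the orange bottle.

```bash
python3 -m creep '[[1,0.2,-0.3,-0.15,0,0,0.03],[1,0.4,-0.55,-0.25,0,0,0.06],[1,0.517,-0.77,-0.33,0,0,0.071],[1,0.517,-0.77,-0.33,0,0,0.071],[1,0.517,-0.77,-0.33,0,0,0.071],[1,0.517,-0.77,-0.33,0,0,0.071]]' 20; python3 -c "
from h import *
s=ctrl.read_state();print(s['ee_pos'],q2m(s['eef_rot']).round(3))"
```

```text
time: 0.65
ee_pos: [0.172, -0.4063, 0.2686]
eef_rot: [0.001, 1.0, 0.001, 0.0]
wrist_force: [-0.6, -0.1, -1.2]
gripper_width: 0.0928
grasp_force: 0.0
[ 0.17198803 -0.40633067  0.26862614] [[ 1.     0.001  0.   ]
 [ 0.001 -1.    -0.001]
 [ 0.     0.001 -1.   ]]
```

```bash
R='x'; 
python3 -m creep '[[1,0.15,-0.23,0,0,0,0],[1,0.3,-0.46,0,0,0,0],[1,0.45,-0.7,0,0,0,0],[1,0.577,-0.917,0,0,0,0],[1,0.577,-0.917,0,0,0,0]]' >/dev/null
python3 -m creep '[[1,0.15,-0.23,0,0,0,0],[1,0.3,-0.46,0,0,0,0],[1,0.45,-0.7,0,0,0,0],[1,0.577,-0.917,0,0,0,0],[1,0.577,-0.917,0,0,0,0]]' >/dev/null
python3 -m creep '[[1,0.15,-0.23,0,0,0,0],[1,0.3,-0.46,0,0,0,0],[1,0.45,-0.7,0,0,0,0],[1,0.577,-0.917,0,0,0,0],[1,0.577,-0.917,0,0,0,0]]' >/dev/null
python3 -m creep '[[1,0.15,-0.23,0,0,0,0],[1,0.3,-0.46,0,0,0,0],[1,0.45,-0.7,0,0,0,0],[1,0.577,-0.917,0,0,0,0],[1,0.577,-0.917,0,0,0,0]]' >/dev/null
python3 -m creep '[[1,0.15,-0.23,0,0,0,0],[1,0.3,-0.46,0,0,0,0],[1,0.45,-0.7,0,0,0,0],[1,0.577,-0.917,0,0,0,0],[1,0.577,-0.917,0,0,0,0],[1,0.577,-0.917,0,0,0,0]]'
python3 - <<'E'
from h import *
s=ctrl.read_state(); im=ctrl.snapshot('wrist'); save(im,'w1.png'); print(s['ee_pos'],s['eef_rot'])
import pickle; pickle.dump(s,open('w1.pkl','wb'))
E
```

```text
time: 2.82
ee_pos: [0.6056, 0.2807, 0.2659]
eef_rot: [0.001, 1.0, 0.0, -0.001]
wrist_force: [-0.4, 0.4, 0.7]
gripper_width: 0.0932
grasp_force: 0.0
[0.60562292 0.28071852 0.26588048] [ 5.67268175e-04  9.99999195e-01  2.68342298e-04 -1.10236627e-03]
```

View pics/w1.png

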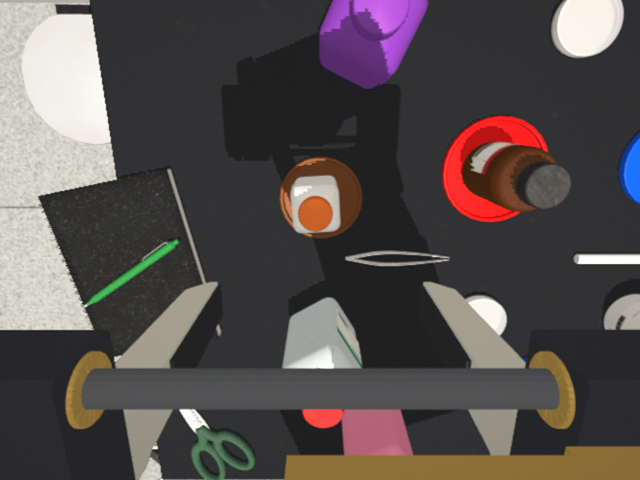

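The wrist view shows the orange cap at (315,213), the brown saucer at (321,198), the amber cap at (547,186) and the red saucer at (497,168).

```bash
python3 - <<'E'
from h import *
import pickle; s=pickle.load(open('w1.pkl','rb'))
for n,uv,z in (('orange',(315,213),.096),('sbr',(321,197.5),.01),('amber',(547.5,186),.122),('sred',(497,168),.01)): print(n,atz(wristray(s,uv),z).round(4))
E
```

```text
orange [0.6091 0.285  0.096 ]
sbr [0.6068 0.2793 0.01  ]
amber [0.6373 0.0972 0.122 ]
sred [0.6391 0.0886 0.01  ]
```

```bash

python3 -m creep '[[1,0.01,-0.03,0.2,0,0,0],[1,0.01,-0.03,0.4,0,0,0],[1,0.01,-0.03,0.6,0,0,0],[1,0.01,-0.03,0.7,0,0,0],[1,0.01,-0.03,0.7,0,0,0],[1,0.01,-0.03,0.7,0,0,0]]' >/dev/null
python3 -m creep '[[1,0,0,0.15,0,0,0],[1,0,0,0.3,0,0,0],[1,0,0,0.42,0,0,0],[1,0,0,0.5,0,0,0],[1,0,0,0.52,0,0,0],[1,0,0,0.52,0,0,0],[1,0,0,0.52,0,0,0]]'
python3 - <<'E'
from h import *
s=ctrl.read_state(); im=ctrl.snapshot('wrist'); save(im,'w2.png')
E
```

```text
time: 3.95
ee_pos: [0.6069, 0.2856, 0.0868]
eef_rot: [-0.0, 1.0, -0.0, 0.001]
wrist_force: [-0.2, 0.9, 0.2]
gripper_width: 0.093
grasp_force: 0.0
```

View pics/w2.png

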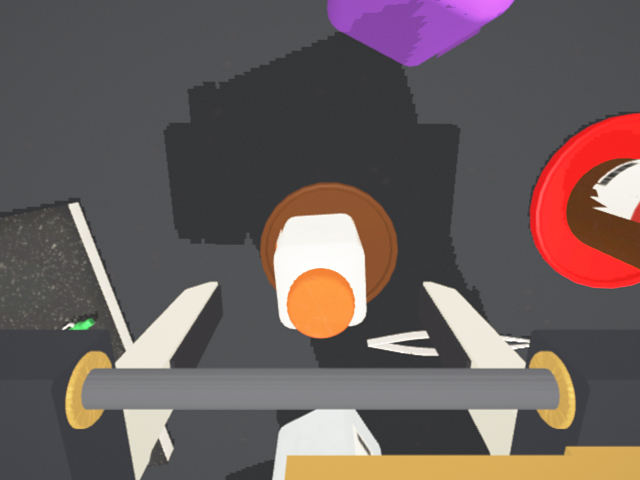

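The orange cap is centred between the fingers and about 3 mm ahead of the TCP. I'll shift by that and close.

```bash

python3 -m creep '[[1,0.02,0,0.02,0,0,0],[1,0.02,0,0.02,0,0,0],[-1,0.02,0,0.02,0,0,0],[-1,0.02,0,0.02,0,0,0],[-1,0.02,0,0.02,0,0,0],[-1,0.02,0,0.02,0,0,0],[-1,0.02,0,0.02,0,0,0],[-1,0.02,0,0.02,0,0,0],[-1,0.02,0,0.02,0,0,0],[-1,0.02,0,0.02,0,0,0],[-1,0.02,0,0.02,0,0,0],[-1,0.02,0,0.02,0,0,0]]' 25
```

```text
time: 5.0
ee_pos: [0.6091, 0.2855, 0.0822]
eef_rot: [0.0, 1.0, -0.0, 0.0]
wrist_force: [0.1, 0.6, 0.5]
gripper_width: 0.0314
grasp_force: 25.1
```

```bash

python3 -m creep '[[-1,0,0,-0.08,0,0,0],[-1,0,0,-0.25,0,0,0],[-1,0,0,-0.45,0,0,0],[-1,0,0,-0.65,0,0,0],[-1,0,0,-0.85,0,0,0],[-1,0,0,-0.96,0,0,0],[-1,0,0,-1,0,0,0],[-1,0,0,-1,0,0,0]]'
python3 -m creep '[[-1,0,0.1,0,0,0,0],[-1,0,0.25,0,0,0,0],[-1,0.01,0.4,0,0,0,0],[-1,0.02,0.58,0,0,0,0],[-1,0.025,0.76,0,0,0,0],[-1,0.025,0.907,0,0,0,0]]' >/dev/null
python3 -m creep '[[-1,0,0.17,0,0,0,0],[-1,0,0.35,0,0,0,0],[-1,0.01,0.53,0,0,0,0],[-1,0.02,0.71,0,0,0,0],[-1,0.025,0.907,0,0,0,0]]' >/dev/null
python3 -m creep '[[-1,0,0.17,0,0,0,0],[-1,0,0.35,0,0,0,0],[-1,0.01,0.53,0,0,0,0],[-1,0.02,0.71,0,0,0,0],[-1,0.025,0.907,0,0,0,0]]' >/dev/null
python3 -m creep '[[-1,0,0.18,0,0,0,0],[-1,0,0.36,0,0,0,0],[-1,0.01,0.53,0,0,0,0],[-1,0.02,0.7,0,0,0,0],[-1,0.025,0.83,0,0,0,0],[-1,0.025,0.89,0,0,0,0],[-1,0.025,0.907,0,0,0,0],[-1,0.025,0.907,0,0,0,0],[-1,0.025,0.907,0,0,0,0]]'
python3 - <<'E'
from h import *
s=ctrl.read_state(); im=ctrl.snapshot('wrist'); save(im,'w3.png'); print(s['ee_pos'],s['eef_rot'])
import pickle; pickle.dump(s,open('w3.pkl','wb'))
E
```

```text
time: 5.67
ee_pos: [0.6095, 0.2857, 0.2341]
eef_rot: [-0.001, 1.0, -0.0, 0.001]
wrist_force: [0.8, 0.0, -1.1]
gripper_width: 0.0313
grasp_force: 25.0
time: 7.75
ee_pos: [0.6237, -0.2577, 0.2316]
eef_rot: [-0.0, 1.0, 0.0, -0.0]
wrist_force: [0.5, -0.2, -0.7]
gripper_width: 0.0318
grasp_force: 25.0
[ 0.62372886 -0.25773007  0.23161434] [-3.36613102e-04  9.99999845e-01  1.48629330e-04 -4.18487912e-04]
```

View pics/w3.png

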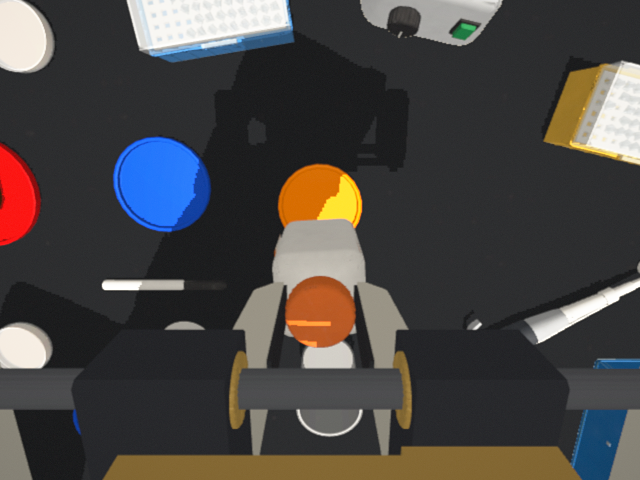

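The orange saucer spans columns 278–362, with its far edge at row 164. The blue saucer is centred at about (161.5,184).

```bash
python3 - <<'E'
from h import *
import pickle; s=pickle.load(open('w3.pkl','rb'))
a=atz(wristray(s,(320,164)),.01); print('sor',a-[.043,0,0]); print('widest', atz(wristray(s,(278,204)),.01),atz(wristray(s,(362,204)),.01))
for uv in ((161.5,137.5),(161.5,231.5),(113,183),(210,183),(161.5,184)): print('sbl',atz(wristray(s,uv),.01).round(4))
E
```

```text
sor [ 0.62227048 -0.25758552  0.01      ]
widest [ 0.62494064 -0.21469097  0.01      ] [ 0.62494337 -0.30050178  0.01      ]
sbl [ 0.6907 -0.1035  0.01  ]
sbl [ 0.5958 -0.0923  0.01  ]
sbl [ 0.6464 -0.0495  0.01  ]
sbl [ 0.6464 -0.147   0.01  ]
sbl [ 0.6454 -0.0981  0.01  ]
```

```bash

python3 -m creep '[[-1,0,0,0.15,0,0,0],[-1,0,0,0.35,0,0,0],[-1,0,0,0.55,0,0,0],[-1,-0.01,0,0.7,0,0,0],[-1,-0.01,0,0.82,0,0,0],[-1,-0.01,0,0.9,0,0,0],[-1,-0.01,0,0.95,0,0,0],[-1,-0.01,0,0.98,0,0,0],[-1,-0.01,0,0.99,0,0,0],[-1,-0.01,0,0.99,0,0,0],[-1,-0.01,0,0.99,0,0,0],[-1,-0.01,0,0.99,0,0,0]]'
```

```text
time: 8.8
ee_pos: [0.6229, -0.2589, 0.0846]
eef_rot: [0.0, 1.0, -0.0, 0.001]
wrist_force: [0.1, -0.5, 0.0]
gripper_width: 0.0317
grasp_force: 25.0
```

```bash

python3 -m creep '[[-1,0,0,0.007,0,0,0],[-1,0,-0.005,0.012,0,0,0],[-1,0,-0.005,0.012,0,0,0],[-1,0,-0.005,0.012,0,0,0]]'
python3 -m creep '[[0.2,0,0,0,0,0,0],[0.2,0,0,0,0,0,0],[0.6,0,0,0,0,0,0],[1,0,0,0,0,0,0],[1,0,0,0,0,0,0],[1,0,0,0,0,0,0],[1,0,0,0,0,0,0],[1,0,0,-0.1,0,0,0],[1,0,0,-0.3,0,0,0],[1,0,0,-0.5,0,0,0],[1,0,0,-0.7,0,0,0],[1,0,0,-0.9,0,0,0],[1,0,0,-1,0,0,0],[1,0,0,-1,0,0,0]]'
python3 - <<'E'
from h import *
im=ctrl.snapshot('top'); save(im,'t1.png'); save(cv2.resize(im[170:260,350:480],(780,540)),'t1c.png')
s=ctrl.read_state(); im=ctrl.snapshot('wrist'); save(im,'w4.png'); print(s['ee_pos'])
import pickle; pickle.dump(s,open('w4.pkl','wb'))
E
```

```text
time: 9.13
ee_pos: [0.6226, -0.258, 0.0822]
eef_rot: [0.0, 1.0, -0.0, 0.0]
wrist_force: [0.4, -0.1, 1.5]
gripper_width: 0.0312
grasp_force: 25.0
time: 10.3
ee_pos: [0.6238, -0.2585, 0.2361]
eef_rot: [0.001, 1.0, -0.0, 0.003]
wrist_force: [1.5, 0.2, 0.8]
gripper_width: 0.0929
grasp_force: 0.0
[ 0.62298736 -0.25817683  0.23334463]
```

View pics/w4.png

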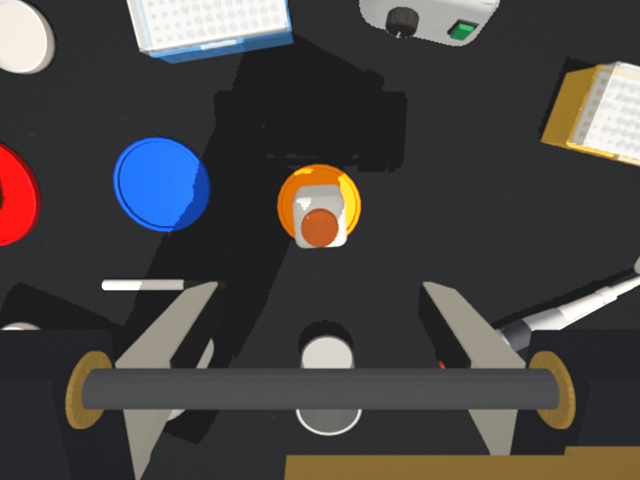

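The orange bottle stands upright in the orange saucer, with its cap at (320,229). Next I'll move to the amber bottle.

```bash

python3 -c "
from h import *
import pickle; s=pickle.load(open('w4.pkl','rb')); print('orange cap',atz(wristray(s,(320,229)),.096).round(4))"
python3 -m creep '[[1,0.01,-0.2,0,0,0,0],[1,0.02,-0.4,0,0,0,0],[1,0.03,-0.6,0,0,0,0],[1,0.031,-0.79,0,0,0,0]]' >/dev/null
python3 -m creep '[[1,0.01,-0.2,0,0,0,0],[1,0.02,-0.4,0,0,0,0],[1,0.03,-0.6,0,0,0,0],[1,0.031,-0.79,0,0,0,0]]' >/dev/null
python3 -m creep '[[1,0.01,-0.2,0,0,0,0],[1,0.02,-0.4,0,0,0,0],[1,0.03,-0.6,0,0,0,0],[1,0.031,-0.79,0,0,0,0],[1,0.031,-0.79,0,0,0,0],[1,0.031,-0.79,0,0,0,0]]' >/dev/null
python3 -m creep '[[1,0,0,0.12,0,0,0],[1,0,0,0.24,0,0,0],[1,0,0,0.36,0,0,0],[1,0,0,0.48,0,0,0],[1,0,0,0.57,0,0,0],[1,0,0,0.6,0,0,0],[1,0,0,0.6,0,0,0],[1,0,0,0.6,0,0,0]]'
python3 - <<'E'
from h import *
s=ctrl.read_state(); im=ctrl.snapshot('wrist'); save(im,'w5.png'); print(s['ee_pos'])
import pickle; pickle.dump(s,open('w5.pkl','wb'))
E
```

```text
orange cap [ 0.6213 -0.2583  0.096 ]
time: 12.23
ee_pos: [0.6366, 0.0969, 0.1419]
eef_rot: [0.0, 1.0, -0.0, -0.0]
wrist_force: [-0.4, -0.0, 0.9]
gripper_width: 0.093
grasp_force: 0.0
[0.63657116 0.0968984  0.1419229 ]
```

View pics/w5.png

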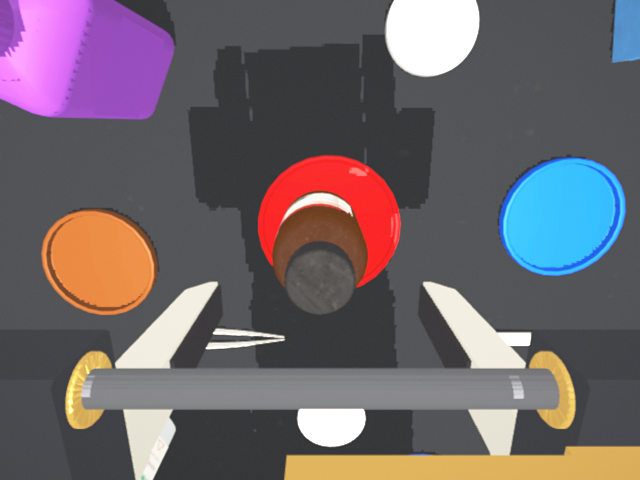

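The amber cap is at (320,278), the brown saucer at (99.5,261), the red saucer at (329,222) and the blue saucer at (562.5,216).

```bash
python3 - <<'E'
from h import *
import pickle; s=pickle.load(open('w5.pkl','rb'))
for n,uv,z in (('amber',(320,278),.122),('sbr',(99.5,261),.01),('sred',(329,222),.01),('sbl',(562.5,216),.01)): print(n,atz(wristray(s,uv),z).round(4))
E
```

```text
amber [0.6402 0.0972 0.122 ]
sbr [0.609  0.2777 0.01  ]
sred [0.6417 0.0898 0.01  ]
sbl [ 0.6463 -0.0953  0.01  ]
```

```bash

python3 -m creep '[[1,0.017,0,0.08,0,0,0],[1,0.017,0,0.16,0,0,0],[1,0.017,0,0.22,0,0,0],[1,0.017,0,0.245,0,0,0],[1,0.017,0,0.245,0,0,0],[1,0.017,0,0.245,0,0,0],[-1,0.017,0,0.245,0,0,0],[-1,0.017,0,0.245,0,0,0],[-1,0.017,0,0.245,0,0,0],[-1,0.017,0,0.245,0,0,0],[-1,0.017,0,0.245,0,0,0],[-1,0.017,0,0.245,0,0,0],[-1,0.017,0,0.245,0,0,0],[-1,0.017,0,0.245,0,0,0],[-1,0.017,0,0.245,0,0,0]]' 30
```

```text
time: 13.53
ee_pos: [0.639, 0.0976, 0.1051]
eef_rot: [0.0, 1.0, -0.0, -0.0]
wrist_force: [-0.4, 0.1, -0.6]
gripper_width: 0.0377
grasp_force: 13.9
```

```bash

python3 -m creep '[[-1,0,0,0,0,0,0],[-1,0,0,-0.06,0,0,0],[-1,0,0,-0.16,0,0,0],[-1,0,0,-0.28,0,0,0],[-1,0,0,-0.37,0,0,0],[-1,0,0,-0.4,0,0,0],[-1,0,0,-0.4,0,0,0],[-1,0,0,-0.4,0,0,0]]'
python3 -m creep '[[-1,-0.01,-0.08,0,0,0,0],[-1,-0.04,-0.2,0,0,0,0],[-1,-0.07,-0.34,0,0,0,0],[-1,-0.09,-0.48,0,0,0,0],[-1,-0.107,-0.605,0,0,0,0]]' >/dev/null
python3 -m creep '[[-1,-0.03,-0.15,0,0,0,0],[-1,-0.06,-0.3,0,0,0,0],[-1,-0.08,-0.43,0,0,0,0],[-1,-0.1,-0.53,0,0,0,0],[-1,-0.107,-0.59,0,0,0,0],[-1,-0.107,-0.605,0,0,0,0],[-1,-0.107,-0.605,0,0,0,0],[-1,-0.107,-0.605,0,0,0,0]]'
```

```text
time: 14.2
ee_pos: [0.6388, 0.0976, 0.1648]
eef_rot: [0.0, 1.0, -0.0, -0.0]
wrist_force: [-0.9, 0.4, -1.5]
gripper_width: 0.0373
grasp_force: 30.0
time: 15.28
ee_pos: [0.6071, 0.2784, 0.1649]
eef_rot: [0.0, 1.0, -0.0, -0.0]
wrist_force: [0.0, -0.5, -0.5]
gripper_width: 0.0368
grasp_force: 30.0
```

Lower the amber bottle, release it and rise.

```bash

python3 -m creep '[[-1,0,0,0.06,0,0,0],[-1,0,0,0.16,0,0,0],[-1,0,0,0.26,0,0,0],[-1,0,0,0.33,0,0,0],[-1,0,0,0.37,0,0,0],[-1,0,0,0.39,0,0,0],[-1,0,0,0.395,0,0,0],[-1,0,0,0.395,0,0,0],[-1,0,0,0.395,0,0,0],[-1,0,0,0.395,0,0,0]]'
python3 -m creep '[[0,0,0,0,0,0,0],[0.2,0,0,0,0,0,0],[0.6,0,0,0,0,0,0],[1,0,0,0,0,0,0],[1,0,0,0,0,0,0],[1,0,0,0,0,0,0],[1,0,0,0,0,0,0],[1,0,0,-0.1,0,0,0],[1,0,0,-0.3,0,0,0],[1,0,0,-0.5,0,0,0],[1,0,0,-0.7,0,0,0],[1,0,0,-0.85,0,0,0],[1,0,0,-0.85,0,0,0],[1,0,0,-0.85,0,0,0]]'
python3 - <<'E'
from h import *
s=ctrl.read_state(); im=ctrl.snapshot('wrist'); save(im,'w6.png'); print(s['ee_pos'])
import pickle; pickle.dump(s,open('w6.pkl','wb'))
E
```

```text
time: 16.12
ee_pos: [0.6073, 0.2792, 0.1065]
eef_rot: [-0.0, 1.0, -0.0, 0.001]
wrist_force: [0.3, -0.2, -0.6]
gripper_width: 0.0374
grasp_force: 30.0
time: 17.28
ee_pos: [0.6073, 0.2792, 0.2343]
eef_rot: [-0.0, 1.0, -0.0, 0.001]
wrist_force: [0.3, 0.1, -1.1]
gripper_width: 0.0929
grasp_force: 0.0
[0.60733094 0.27924291 0.23434363]
```

View pics/w6.png

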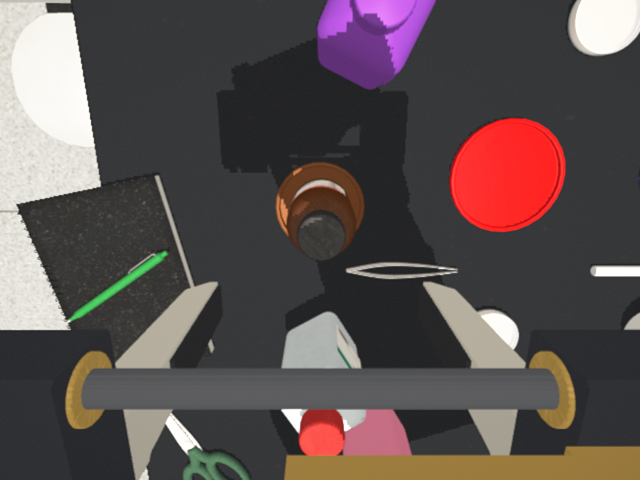

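The amber bottle stands in the brown saucer. The red cap is at about (322,430) and the red saucer is clear at (508,174.5). Next is the red bottle.

```bash
python3 -c "
from h import *
import pickle; s=pickle.load(open('w6.pkl','rb'))
for n,uv,z in (('amber',(322,235),.122),('sbr',(320,206),.01),('sred',(508,174.5),.01)): print(n,atz(wristray(s,uv),z).round(4))"
python3 -m creep '[[1,-0.15,0,0,0,0,0],[1,-0.3,0,0,0,0,0],[1,-0.45,0,0,0,0,0],[1,-0.55,0,0,0,0,0]]' >/dev/null
python3 -m creep '[[1,-0.15,0,0,0,0,0],[1,-0.3,0,0,0,0,0],[1,-0.45,0,0.1,0,0,0],[1,-0.54,0.01,0.2,0,0,0],[1,-0.54,0.01,0.3,0,0,0],[1,-0.54,0.01,0.4,0,0,0],[1,-0.54,0.01,0.4,0,0,0],[1,-0.54,0.01,0.4,0,0,0]]'
python3 - <<'E'
from h import *
s=ctrl.read_state(); im=ctrl.snapshot('wrist'); save(im,'w7.png'); print(s['ee_pos'])
import pickle; pickle.dump(s,open('w7.pkl','wb'))
E
```

```text
amber [0.6076 0.278  0.122 ]
sbr [0.6065 0.2794 0.01  ]
sred [0.6387 0.0901 0.01  ]
time: 18.33
ee_pos: [0.4428, 0.2773, 0.1721]
eef_rot: [0.001, 1.0, -0.0, -0.001]
wrist_force: [0.3, -0.3, -0.2]
gripper_width: 0.0931
grasp_force: 0.0
[0.44278268 0.27726501 0.17213566]
```

View pics/w7.png

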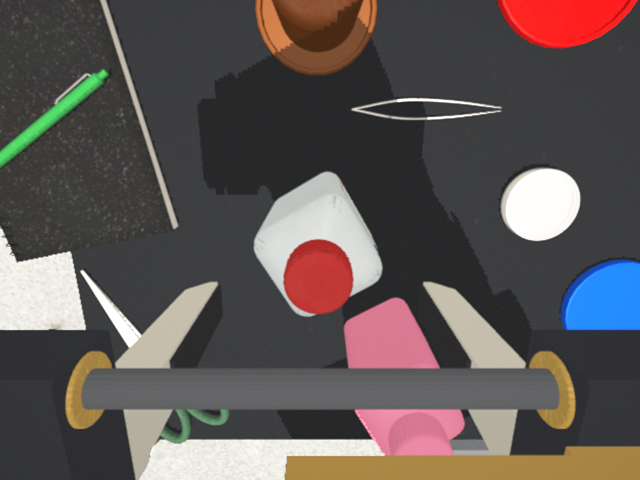

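The red cap is at (318,277), centred between the fingers and about 3 mm ahead. The pink shoulder stays below the fingertips. I'll grasp.

```bash

python3 -m creep '[[1,0.02,0,0.08,0,0,0],[1,0.02,0,0.16,0,0,0],[1,0.02,0,0.24,0,0,0],[1,0.02,0,0.275,0,0,0],[1,0.02,0,0.28,0,0,0],[1,0.02,0,0.28,0,0,0],[-1,0.02,0,0.28,0,0,0],[-1,0.02,0,0.28,0,0,0],[-1,0.02,0,0.28,0,0,0],[-1,0.02,0,0.28,0,0,0],[-1,0.02,0,0.28,0,0,0],[-1,0.02,0,0.28,0,0,0],[-1,0.02,0,0.28,0,0,0],[-1,0.02,0,0.28,0,0,0],[-1,0.02,0,0.28,0,0,0],[-1,0.02,0,0.28,0,0,0]]' 35
python3 -m creep '[[-1,0,0,-0.05,0,0,0],[-1,0,0,-0.15,0,0,0],[-1,0,0,-0.28,0,0,0],[-1,0,0,-0.37,0,0,0],[-1,0,0,-0.4,0,0,0],[-1,0,0,-0.4,0,0,0],[-1,0,0,-0.4,0,0,0]]'
```

```text
time: 19.72
ee_pos: [0.4465, 0.2777, 0.1313]
eef_rot: [-0.0, 1.0, -0.0, 0.0]
wrist_force: [-0.0, 0.1, -0.4]
gripper_width: 0.0369
grasp_force: 35.0
time: 20.3
ee_pos: [0.4462, 0.2775, 0.1909]
eef_rot: [0.0, 1.0, -0.0, -0.0]
wrist_force: [-0.2, -0.2, -2.9]
gripper_width: 0.0369
grasp_force: 35.0
```

```bash

python3 -m creep '[[-1,0.06,0.06,0,0,0,0],[-1,0.17,0.17,0,0,0,0],[-1,0.3,0.3,0,0,0,0],[-1,0.42,0.42,0,0,0,0],[-1,0.53,0.52,0,0,0,0],[-1,0.64,0.627,0,0,0,0]]' >/dev/null
python3 -m creep '[[-1,0.12,0.12,0,0,0,0],[-1,0.24,0.24,0,0,0,0],[-1,0.36,0.36,0,0,0,0],[-1,0.48,0.48,0,0,0,0],[-1,0.57,0.57,0,0,0,0],[-1,0.63,0.61,0,0,0,0],[-1,0.64,0.627,0,0,0,0],[-1,0.64,0.627,0,0,0,0],[-1,0.64,0.627,0,0,0,0]]'
```

```text
time: 21.55
ee_pos: [0.6378, 0.09, 0.1909]
eef_rot: [-0.0, 1.0, 0.0, -0.001]
wrist_force: [-0.0, 0.4, -2.5]
gripper_width: 0.0374
grasp_force: 35.0
```

```bash

python3 -m creep '[[-1,0,0,0.06,0,0,0],[-1,0,0,0.15,0,0,0],[-1,0,0,0.24,0,0,0],[-1,0,0,0.3,0,0,0],[-1,0,0,0.34,0,0,0],[-1,0,0,0.355,0,0,0],[-1,0,0,0.362,0,0,0],[-1,0,0,0.362,0,0,0],[-1,0,0,0.362,0,0,0],[-1,0,0,0.362,0,0,0]]'
python3 -m creep '[[0,0,0,0,0,0,0],[0.2,0,0,0,0,0,0],[0.6,0,0,0,0,0,0],[1,0,0,0,0,0,0],[1,0,0,0,0,0,0],[1,0,0,0,0,0,0],[1,0,0,0,0,0,0],[1,0,0,-0.1,0,0,0],[1,0,0,-0.3,0,0,0],[1,0,0,-0.5,0,0,0],[1,0,0,-0.66,0,0,0],[1,0,0,-0.66,0,0,0],[1,0,0,-0.66,0,0,0],[1,0,0,-0.66,0,0,0]]'
python3 - <<'E'
from h import *
s=ctrl.read_state(); im=ctrl.snapshot('wrist'); save(im,'w8.png'); print(s['ee_pos'])
import pickle; pickle.dump(s,open('w8.pkl','wb'))
E
```

```text
time: 22.38
ee_pos: [0.6387, 0.0895, 0.1376]
eef_rot: [-0.0, 1.0, -0.0, 0.0]
wrist_force: [-0.2, 0.1, -2.5]
gripper_width: 0.0371
grasp_force: 35.0
time: 23.55
ee_pos: [0.638, 0.0894, 0.2351]
eef_rot: [0.0, 1.0, -0.0, -0.001]
wrist_force: [-0.3, 0.4, -1.5]
gripper_width: 0.0929
grasp_force: 0.0
[0.63801574 0.08943613 0.23506968]
```

View pics/w8.png

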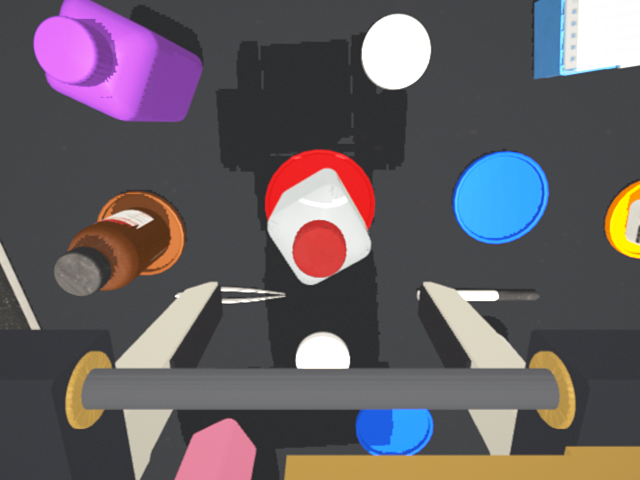

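The red bottle stands in the red saucer. Now the blue one.

```bash
python3 -c "
from h import *
import pickle; s=pickle.load(open('w8.pkl','rb'))
for n,uv,z in (('red',(319.5,245),.154),('sbl',(500.5,197),.01)): print(n,atz(wristray(s,uv),z).round(4))"
python3 -m creep '[[1,-0.15,0.16,0,0,0,0],[1,-0.3,0.32,0,0,0,0],[1,-0.45,0.48,0,0,0,0],[1,-0.6,0.637,0,0,0,0]]' >/dev/null
python3 -m creep '[[1,-0.15,0.16,0,0,0,0],[1,-0.3,0.32,0,0,0,0],[1,-0.45,0.48,0.1,0,0,0],[1,-0.6,0.637,0.25,0,0,0],[1,-0.6,0.637,0.4,0,0,0],[1,-0.6,0.637,0.52,0,0,0],[1,-0.6,0.637,0.58,0,0,0],[1,-0.6,0.637,0.58,0,0,0],[1,-0.6,0.637,0.58,0,0,0]]'
python3 - <<'E'
from h import *
s=ctrl.read_state(); im=ctrl.snapshot('wrist'); save(im,'w9.png'); print(s['ee_pos'])
import pickle; pickle.dump(s,open('w9.pkl','wb'))
E
```

```text
red [0.64  0.09  0.154]
sbl [ 0.6456 -0.0958  0.01  ]
time: 24.68
ee_pos: [0.4584, -0.1014, 0.1489]
eef_rot: [-0.0, 1.0, 0.0, -0.001]
wrist_force: [0.0, 0.6, 1.0]
gripper_width: 0.0931
grasp_force: 0.0
[ 0.45841118 -0.10138617  0.14887431]
```

View pics/w9.png

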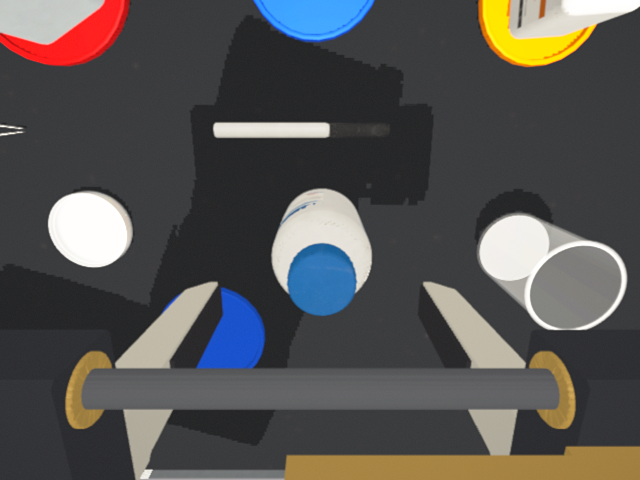

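The blue cap is at (322,279), centred, so I'll grasp it. The beaker, whose near edge is at column 478, is clear of the right finger.

```bash

python3 -m creep '[[1,0.015,0.005,0.08,0,0,0],[1,0.015,0.005,0.16,0,0,0],[1,0.015,0.005,0.24,0,0,0],[1,0.015,0.005,0.27,0,0,0],[1,0.015,0.005,0.27,0,0,0],[1,0.015,0.005,0.27,0,0,0],[-1,0.015,0.005,0.27,0,0,0],[-1,0.015,0.005,0.27,0,0,0],[-1,0.015,0.005,0.27,0,0,0],[-1,0.015,0.005,0.27,0,0,0],[-1,0.015,0.005,0.27,0,0,0],[-1,0.015,0.005,0.27,0,0,0],[-1,0.015,0.005,0.27,0,0,0],[-1,0.015,0.005,0.27,0,0,0],[-1,0.015,0.005,0.27,0,0,0],[-1,0.015,0.005,0.27,0,0,0]]' 35
python3 -m creep '[[-1,0,0,-0.05,0,0,0],[-1,0,0,-0.15,0,0,0],[-1,0,0,-0.28,0,0,0],[-1,0,0,-0.37,0,0,0],[-1,0,0,-0.4,0,0,0],[-1,0,0,-0.4,0,0,0],[-1,0,0,-0.4,0,0,0]]'
```

```text
time: 26.07
ee_pos: [0.4606, -0.1023, 0.1085]
eef_rot: [0.0, 1.0, -0.0, -0.0]
wrist_force: [-0.3, 0.4, 0.2]
gripper_width: 0.037
grasp_force: 35.0
time: 26.65
ee_pos: [0.4603, -0.1023, 0.1682]
eef_rot: [-0.0, 1.0, -0.0, -0.0]
wrist_force: [-0.7, 0.5, -2.8]
gripper_width: 0.037
grasp_force: 35.0
```

```bash

python3 -m creep '[[-1,0.06,0,0,0,0,0],[-1,0.17,0,0,0,0,0],[-1,0.3,0,0,0,0,0],[-1,0.42,-0.01,0,0,0,0],[-1,0.53,-0.02,0,0,0,0],[-1,0.612,-0.02,0,0,0,0]]' >/dev/null
python3 -m creep '[[-1,0.12,0,0,0,0,0],[-1,0.24,0,0,0,0,0],[-1,0.36,-0.01,0,0,0,0],[-1,0.48,-0.02,0,0,0,0],[-1,0.57,-0.02,0,0,0,0],[-1,0.605,-0.02,0,0,0,0],[-1,0.612,-0.02,0,0,0,0],[-1,0.612,-0.02,0,0,0,0],[-1,0.612,-0.02,0,0,0,0]]'
python3 -m creep '[[-1,0,0,0.06,0,0,0],[-1,0,0,0.15,0,0,0],[-1,0,0,0.24,0,0,0],[-1,0,0,0.3,0,0,0],[-1,0,0,0.34,0,0,0],[-1,0,0,0.355,0,0,0],[-1,0,0,0.365,0,0,0],[-1,0,0,0.365,0,0,0],[-1,0,0,0.365,0,0,0],[-1,0,0,0.365,0,0,0]]'
```

```text
time: 27.9
ee_pos: [0.6436, -0.0964, 0.1681]
eef_rot: [-0.0, 1.0, -0.0, -0.001]
wrist_force: [-0.5, 0.9, -2.0]
gripper_width: 0.0374
grasp_force: 35.0
time: 28.73
ee_pos: [0.6445, -0.0964, 0.1143]
eef_rot: [0.0, 1.0, -0.0, 0.0]
wrist_force: [-0.2, 0.3, -1.9]
gripper_width: 0.0374
grasp_force: 35.0
```

```bash

python3 -m creep '[[-1,0,0,0.008,0,0,0],[-1,0,0,0.01,0,0,0],[-1,0,0,0.01,0,0,0],[0,0,0,0.01,0,0,0],[0.2,0,0,0.01,0,0,0],[0.6,0,0,0.01,0,0,0],[1,0,0,0.01,0,0,0],[1,0,0,0.01,0,0,0],[1,0,0,0.01,0,0,0],[1,0,0,0.01,0,0,0],[1,0,0,-0.1,0,0,0],[1,0,0,-0.3,0,0,0],[1,0,0,-0.5,0,0,0],[1,0,0,-0.7,0,0,0],[1,0,0,-0.8,0,0,0],[1,0,0,-0.8,0,0,0],[1,0,0,-0.8,0,0,0]]'
python3 - <<'E'
from h import *
im=ctrl.snapshot('side'); save(im,'s1.png')
s=ctrl.read_state(); im=ctrl.snapshot('wrist'); save(im,'w10.png'); print(s['ee_pos'])
import pickle; pickle.dump(s,open('w10.pkl','wb'))
E
```

```text
time: 30.15
ee_pos: [0.6443, -0.0964, 0.2339]
eef_rot: [0.0, 1.0, -0.0, 0.0]
wrist_force: [-0.0, 0.3, 0.1]
gripper_width: 0.0931
grasp_force: 0.0
[ 0.64379227 -0.09628236  0.23261181]
```

View pics/w10.png

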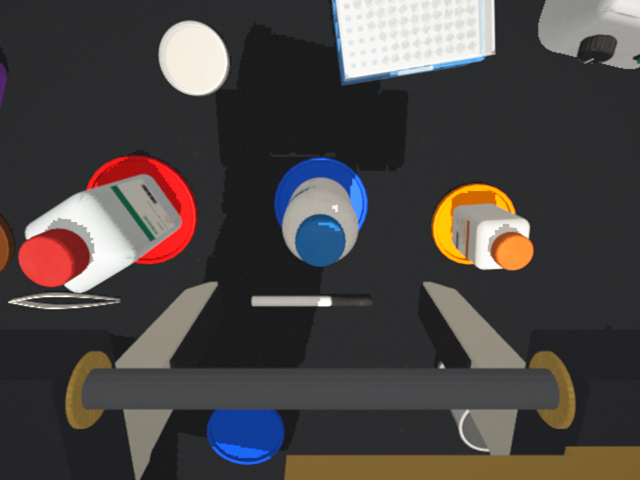

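View pics/s1.png

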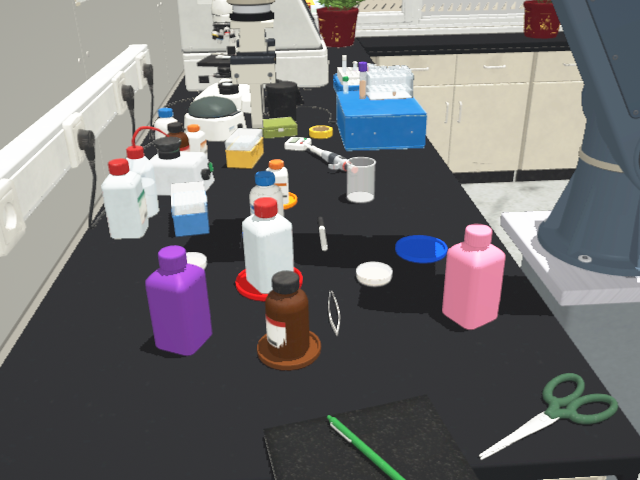

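All four bottles stand upright in their own saucers, and the beaker and dish haven't moved. I'll hand the job in.

```bash
python3 -c "
from h import *
import pickle; s=pickle.load(open('w10.pkl','rb')); print(atz(wristray(s,(320,239)),.129).round(4),atz(wristray(s,(320.5,203)),.01).round(4))
print(ctrl.close_job())"
```

```text
[ 0.6432 -0.0961  0.129 ] [ 0.6457 -0.0967  0.01  ]
the job is handed in; nothing more can be done
None
```

The job is handed in: all four bottles stand upright in their own saucers, within about 3 mm of centre by my camera measurements, and the beaker and petri dish look unmoved in the final side view; the judge returned no verdict.

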